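Refit the centrifuge rotor and hold the lid at its balance point

ROBOT

A 6-joint arm with a two-finger parallel gripper is mounted at the origin on the work surface. World frame = base frame: x ahead of the robot, y to its left, z up, the work surface at z = 0. Lengths are in m, angles in rad, forces in N, time in s.
With the tool pointing down it reaches from about 0.25 to 0.85 m from the base axis. Payload 12.5 kg.
Tool frame: the origin (TCP) lies midway between the tips of the shut fingers; the grasp point (between the pads) lies 19 mm behind it; z points along the fingers, y is the direction in which the jaws open and shut (so a half turn about z gives the same grasp; the last joint's range is limited). The gripper opens to 93 mm and grips with 3 to 60 N. Pads are 15 mm wide; open, the fingers measure 128 mm over their backs; the gripper's body (75 mm by 188 mm) begins 65 mm behind the grasp point.
Start: joints at [-1.273, 0.351, 1.652, -0, 1.139, -0.085], TCP at [0.205, -0.51, 0.219] pointing down, gripper open.
Joint ranges: [-2.75, 2.75], [-0.79, 2.1], [0.01, 2.65], [-1.57, 4.71], [0.07, 3.14], [-2.87, 2.87]. Speed limits (rad/s): [2.22, 2.22, 2.79, 3.14, 3.14, 3.14].

INTERFACE

Orientations are given as a unit quaternion [x, y, z, w].
In Python, from bench import env, imaging, nets gives the robot as it stands. The module is installed in compiled form; this text tells all that it offers.
- The arm moves only by the tool step_arm, never from a script. Its arguments are lists of equal length, an entry for each row: "travel": the shift along the tool's x, y, z in m, a list of three; "rotation": the turn, a rotation vector about the tool's x, y, z in rad, a list of three; "grip": the opening, from 0 (shut) to 1 (fully open). A call has 1 to 10 rows; each row shifts and turns the commanded pose from where the row before left it, along the tool's axes as they then stand; what a row does not reach is not made up. A row lasts 1/12 s, in which the tool goes at most 41.7 mm and 7.16 degrees, less where a joint would pass 70% of its speed; a pose out of reach is approached as far as the arm can. A call with a gripper value outside its range is refused whole. The fingers move at their own pace and stop on an object; the grip force is fixed at half the most. Time passes only in rows, so rows that do not move let the fingers close. It gives the time, the measured TCP pose, the force and the opening at its end, in the units of the state.
- env.observe(): the state, without advancing time (a new reading comes with each control period).
- imaging.grab_frame(name): name is "side" or "top"; returns the picture (400x640x3 uint8, blue, green, red); there is no depth.
- imaging.get_calibration(name): a dict with "camera_matrix" (3x3 intrinsics, pixels), "distortion" ([k1, k2, p1, p2, k3] as OpenCV has them; the pictures are not rectified), "rvec" (rotation vector, rad) and "tvec" (3), from world to camera coordinates, as OpenCV has them. Camera axes: x right, y down, z forward; pixel columns grow to the right and rows downward; lengths in m; the calibration is good to about 2 mm. A picture is of the moment at which its call begins. get_calibration takes no time and is no camera call.
- env.finish_job(): hands the job in, once; it reports no verdict.
Trained networks look in the newest picture that a camera, given by its name, has taken for a name from the list of things; names that differ only in an ending like _2 or _b are one class to them, and where a whole thing is asked for, a point or a joint stands for the part that bears it (a point fixed in the world has none). Each returns a list of dicts, best first, with "p" (0 to 1); they miss things now and then, are a little off and sometimes report something else, mostly with a low value. They report only what shows in the picture. A call takes as long as a camera call. They do not tell look-alikes from the thing itself.
- nets.cut_out(camera, label): "region" (400x640 bool, what is visible of it) and "extent" ([left, top, right, bottom] in pixels, round what is visible of it).
The state is a dict: "t": time; "q": joint angles; "dq": joint speeds; "joint_efforts": joint torques, N m; "eef_pos": TCP position; "ee_rot": TCP orientation; "force": force on the tool from outside, world axes, zero at the start; "ft_torque": the same for the moment, N m; "grip_width": finger opening in m.
Only numpy, scipy, OpenCV 4.12 (cv2) and the standard library are available. Lean on these libraries where they do the work, as an engineer would, in place of code of your own. Each camera call takes 0.05 s, during which the arm holds its last target.

TASK

We are putting the small blood-tube centrifuge back together after its clean-out. Lower the rotor by its hub onto the drive spindle in the open bowl until it sits fully home, and let go of it only once it is down; then take the lid, which is laid back past upright, by its grab bar and swing it up, without letting it fall either way, to its balance point, where the bar stands straight above the hinge. Finish there still gripping the bar and holding the lid still, so that a colleague can clip the lid stay back on; leave the tube rack, sharps bin, bottle and loose stay where they are.

Things in the scene. Friction and masses are not known exactly. Their poses are not given: they have to be found in the camera images.
- machine: The centrifuge, fixed to the table: white box 200 x 200 mm, top face 100 mm above the table, with an open round bowl (140 mm wide, 48 mm deep) in its top. Origin: on the table, under the bowl's and the spindle's common axis. z up; -y is the machine's front (dark control panel), +y its hinge side, x runs along the hinge.
- spindle (a point): Tip of the upright brass drive spindle in the middle of the bowl, 98 mm above the table. Spindle 10 mm in diameter, its top 8 mm tapering to 3 mm; it stands 40 mm above the black collar (32 mm wide, 58 mm above the table) on which the rotor's underside sits when fully home.
- rotor: The loose rotor, about 0.24 kg: aluminium disc 110 mm in diameter and 22 mm high, 12 dark tube pockets around it, with a dark hub 28 mm in diameter and 40 mm high on top of it (62 mm overall). A 14 mm bore runs right through. It starts upright on the table. Origin: centre of the underside, z up along the bore; any yaw will do.
- rotor_hub (a point): Centre of the rotor's hub, half-way up the hub: on the axis, 42 mm above the rotor's underside (100 mm above the table when seated), 20 mm above the disc's upper face.
- hinge (a point): Middle of the lid's hinge pins, 116 mm above the table, 95 mm from the bowl's axis towards the machine's +y. The pins run along the machine's x.
- lid (a joint): Angle of the lid in rad: 0 shut, growing as it opens; it starts at its open stop, 2.2, leaning back over the +y side. The white lid (about 0.4 kg, 196 x 190 x 28 mm, round tinted window) has hardly any hinge friction: it falls shut or back unless held. It balances at 1.495, where the bar is straight above the pins and the lid's flat top leans about 4 degrees frontwards of upright.
- bar (a point): Middle of the lid's black grab bar: round, 12 mm in diameter, along the machine's x, 92 mm free between its two side arms, standing 27 mm clear of the lid's front edge. At lid angle q this point lies, in the machine's frame (mm), at x = 0, y = 95 + 223.6 sin(q - 1.495), z = 116 + 223.6 cos(q - 1.495).
- rack: White tube rack 100 x 200 mm, full of yellow-capped tubes, 95 mm high overall. Leave alone. Origin: centre of its underside.
- sharps_bin: Yellow round sharps bin with a red lid, 118 mm wide, 150 mm high. Leave alone. Origin: centre of its underside.
- spray_bottle: Amber disinfectant bottle, 48 mm wide, 105 mm high. Leave alone. Origin: centre of its underside.
- lid_stay: The lid stay, a thin grey-and-steel rod with black ends, 142 mm long and 13 mm thick with a socket at each end, lying on the table on the hinge side of the machine. Leave it for the colleague. Origin: centre of its underside, x along the rod.
Things that resemble listed ones, but are neither listed nor needed, are in the scene too. What is meant by the rotor is not pink, and is the larger of those in its own colour.

How it is judged:
By the outcome, as a careful person would: the job done as asked, in the order asked, and still so for the second after the job is handed in, while the arm keeps its last pose, push and grip.
It also fails if it takes over 59 s, if anything falls off the work surface, if the arm or the gripper's body presses on something with over 40 N, if the wrist force passes 120 N, or if a joint passes its speed limit or range.

## Working session

There is one attempt and no reset: what is moved stays moved. The work goes in short steps, Python scripts to look and compute and a tool call to move; the robot and the scene stay as the last step left them, time stands still between calls to the robot, and variables do not carry over. Pictures are saved under pics/ and viewed, and the job is handed in when it is done.

Besides the shell and the picture viewer there is one more tool, called after "Request:" by a JSON object that holds its "op" and its "data", one argument or row to a line. step_arm: Moves the arm, as the interface text tells. Its arguments: {"type":"object","properties":{"travel":{"type":"array","items":{"type":"array","items":{"type":"number"}}},"rotation":{"type":"array","items":{"type":"array","items":{"type":"number"}}},"grip":{"type":"array","items":{"type":"number"}}},"required":["travel","rotation","grip"]}

```bash
mkdir -p pics && python3 - <<'E'
from bench import env, imaging, nets
import cv2
print(env.observe())
for n in ("side","top"):
    im=imaging.grab_frame(n); cv2.imwrite(f"pics/{n}0.png",im)
    c=imaging.get_calibration(n); print(n,c)
E
```

```text
{'t': 0.0, 'q': array([-1.27257444e+00,  3.51203807e-01,  1.65243137e+00,  1.19335806e-05,
        1.13908917e+00, -8.45848364e-02]), 'dq': array([-6.31067465e-05, -1.27202530e-03,  4.28081443e-04,  1.22112857e-04,
        4.69253022e-04, -2.51283851e-05]), 'joint_efforts': array([-1.10487257e-03, -4.97317171e+01, -2.85253304e+01,  6.98793400e-02,
        2.56202370e-02, -8.46769967e-05]), 'eef_pos': array([ 0.20537171, -0.5098467 ,  0.21811642]), 'ee_rot': array([ 9.81738549e-01,  1.90234331e-01, -5.49408126e-05, -5.63197712e-04]), 'force': array([ 0.38330908,  0.30608398, -0.3047274 ]), 'ft_torque': array([ 0.00888248, -0.01046226,  0.00491626]), 'grip_width': 0.09310888250591327}
side {'camera_matrix': array([[435.86656899,   0.        , 328.02181279],
       [  0.        , 435.86656899, 196.75547537],
       [  0.        ,   0.        ,   1.        ]]), 'distortion': array([0.01711024, 0.        , 0.        , 0.        , 0.        ]), 'rvec': array([ 0.67545002, -2.49281847,  1.26618389]), 'tvec': array([0.4782834 , 0.2553626 , 1.06749718])}
top {'camera_matrix': array([[463.89860429,   0.        , 316.24576436],
       [  0.        , 463.89860429, 195.21522762],
       [  0.        ,   0.        ,   1.        ]]), 'distortion': array([-0.08080613,  0.        ,  0.        ,  0.        ,  0.        ]), 'rvec': array([ 2.12837404, -2.14962999,  0.15162378]), 'tvec': array([-0.00458017,  0.57275222,  1.58991184])}
```

View pics/side0.png

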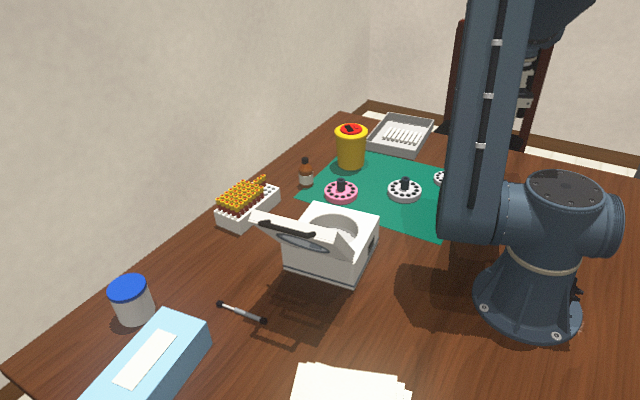

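View pics/top0.png

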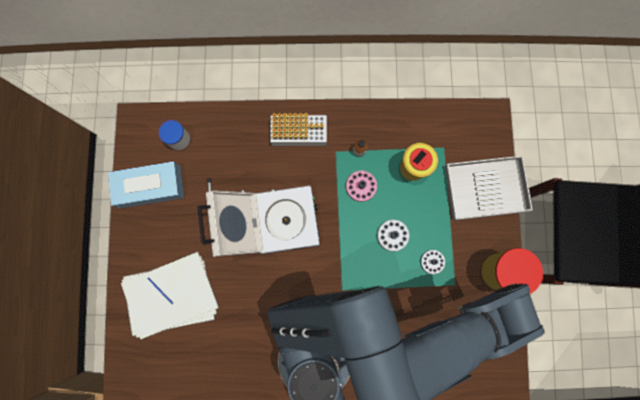

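```bash
cat > h.py <<'E'
import numpy as np, cv2
from bench import env, imaging, nets
C={n:imaging.get_calibration(n) for n in("side","top")}
def proj(n,P):
    c=C[n]; return cv2.projectPoints(np.asarray(P,float).reshape(-1,1,3),c["rvec"],c["tvec"],c["camera_matrix"],c["distortion"])[0].reshape(-1,2)
def back(n,uv,z):
    c=C[n]; u=cv2.undistortPoints(np.asarray(uv,float).reshape(-1,1,2),c["camera_matrix"],c["distortion"]).reshape(-1,2)
    R=cv2.Rodrigues(c["rvec"])[0]; o=-R.T@c["tvec"]; d=np.c_[u,np.ones(len(u))]@R
    return o+d*((z-o[2])/d[:,2])[:,None]
def circ(x,y,z,r,n=60):
    a=np.linspace(0,2*np.pi,n,endpoint=False); return np.c_[x+r*np.cos(a),y+r*np.sin(a),np.full(n,z)]
E
python3 - <<'E'
from h import *
import pickle
out={}
for n in("top","side"):
    im=imaging.grab_frame(n)
    for l in("rotor","machine","lid","bar","spindle"):
        try: r=nets.cut_out(n,l)
        except Exception as e: print(n,l,e); continue
        out[n,l]=r
        for d in r:
            ys,xs=np.nonzero(d["region"]); print(n,l,round(d["p"],2),np.round(d["extent"],1),len(xs),xs.mean().round(1),ys.mean().round(1))
pickle.dump(out,open("seg.pkl","wb"))
t=cv2.imread("pics/top0.png")
cv2.imwrite("pics/t1.png",cv2.resize(t[165:275,190:350],None,fx=5,fy=5,interpolation=cv2.INTER_CUBIC))
cv2.imwrite("pics/t2.png",cv2.resize(t[160:290,335:465],None,fx=4,fy=4,interpolation=cv2.INTER_CUBIC))
s=cv2.imread("pics/side0.png")
cv2.imwrite("pics/s1.png",cv2.resize(s[170:300,240:400],None,fx=4,fy=4,interpolation=cv2.INTER_CUBIC))
E
```

```text
top rotor 0.86 [347.3 170.7 380.  202.3] 760 361.3 185.9
top rotor 0.66 [376.8 219.6 412.2 247.4] 771 392.8 235.7
top rotor 0.65 [420.5 249.  444.5 273. ] 448 432.8 261.5
top machine 0.8 [194.2 188.4 318.  255.6] 6844 259.6 221.4
top machine 0.48 [398.7 139.3 435.5 178.9] 1142 418.4 161.4
top lid 0.84 [195.7 189.8 264.1 257.6] 3370 231.3 223.0
top bar 0.9 [197.4 192.9 263.1 257.2] 3317 231.3 223.0
top bar 0.59 [398.1 141.9 435.9 178.1] 1122 417.8 161.4
top spindle 0.96 [198.  185.9 320.5 255.3] 6889 259.8 221.2
top spindle 0.44 [399.9 142.2 437.9 180.2] 1099 418.1 161.4
side rotor 0.92 [390.  180.7 421.5 200.9] 633 404.6 190.5
side rotor 0.77 [328.8 174.  359.3 205.4] 683 341.2 191.8
side rotor 0.69 [251.4 210.7 356.6 260.9] 2400 302.8 234.8
side machine 0.63 [247.4 204.3 380.8 288.7] 7162 323.6 241.2
side machine 0.44 [213.3 172.8 283.4 235. ] 2347 244.9 202.9
side lid 0.91 [248.1 208.8 356.8 261.7] 2506 303.4 234.9
side bar 0.62 [247.5 209.3 356.2 260.5] 2579 303.0 234.9
side spindle 0.87 [250.1 203.4 380.1 289.7] 7108 323.8 241.0
```

View pics/t1.png

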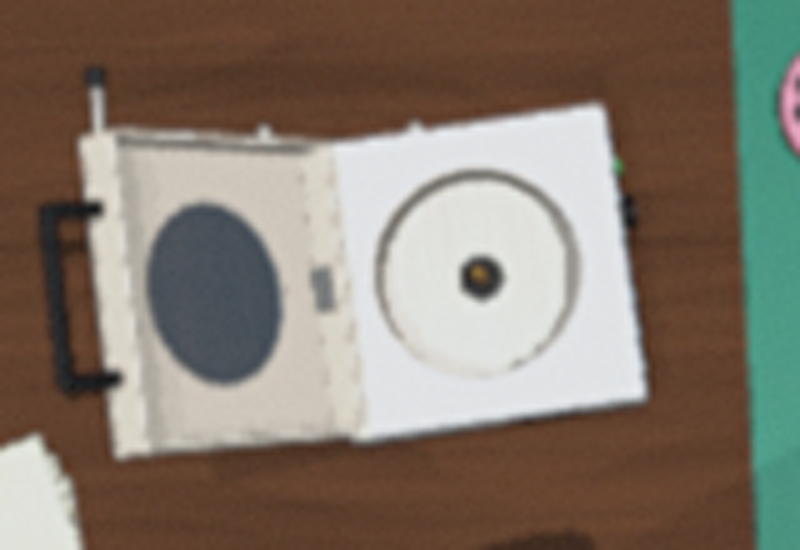

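View pics/t2.png

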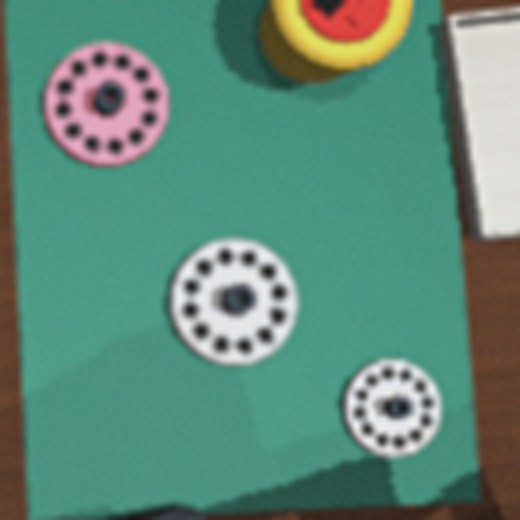

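View pics/s1.png

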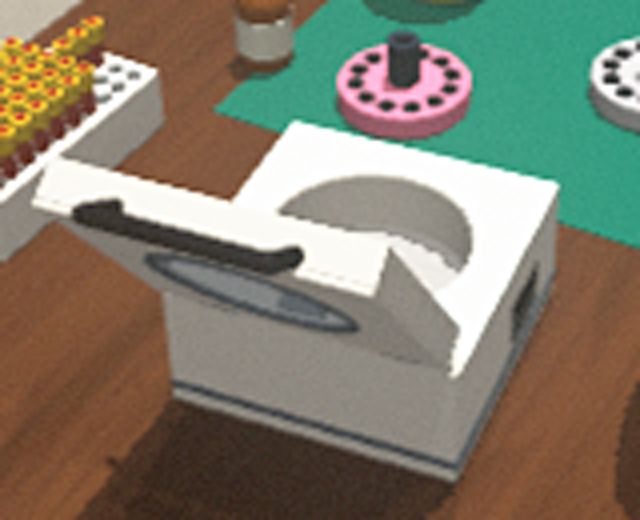

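```bash
cat > fit.py <<'E'
from h import *
from scipy.optimize import least_squares, minimize
f=lambda U,s,o:(np.array(U)+.5)/s-.5+np.array(o)
T=f([(603,103),(648,400),(480,274),(478,273)],5,(190,165)); TP=[(.1,-.1,.1),(-.1,-.1,.1),(0,0,.098),(0,0,.1)]
S=f([(297,122),(557,185),(455,478),(175,395)],4,(240,170)); SP=[(.1,-.1,.1),(-.1,-.1,.1),(-.1,.1,0),(.1,.1,0)]
def W(p,P):
    P=np.atleast_2d(P).astype(float); c,s=np.cos(p[2]),np.sin(p[2]); return np.c_[p[0]+c*P[:,0]-s*P[:,1],p[1]+s*P[:,0]+c*P[:,1],P[:,2]]
if __name__=="__main__":
    x0=[*back("top",T[2:3],.098)[0,:2],0]
    rt=lambda p:(proj("top",W(p,TP))-T).ravel(); rs=lambda p:(proj("side",W(p,SP))-S).ravel()
    for nm,r in(("top",rt),("side",rs),("both",lambda p:np.r_[rt(p),rs(p)])):
        s=least_squares(r,x0); print(nm,s.x.round(4),s.fun.round(1))
    print("bore tip",back("top",T[2:4],.098).round(4))
    p=s.x
    # bar ends at q
    q=2.2
    y=.095+.2236*np.sin(q-1.495); z=.116+.2236*np.cos(q-1.495)
    print("bar",W(p,[0,y,z]).round(4),"balance",W(p,[0,.095,.3396]).round(4))
    Bt=f([(48,210),(68,385)],5,(190,165));Bs=f([(85,212),(290,262)],4,(240,170))
    print(proj("top",W(p,[(.052,y,z),(-.052,y,z)])).round(1),Bt.round(1)); print(proj("side",W(p,[(.052,y,z),(-.052,y,z)])).round(1),Bs.round(1))
    # rotor silhouettes
    def masks(n,x,y,up=8):
        m=np.zeros((400,640),np.uint8)
        for za,zb,r in((0,.022,.055),(.022,.062,.014)):
            h=cv2.convexHull(proj(n,np.r_[circ(x,y,za,r),circ(x,y,zb,r)]).astype(np.float32))
            cv2.fillPoly(m,[np.round(h*16).astype(np.int32)],255,cv2.LINE_AA,4)
        return m/255.
    obs={}
    for n,b in(("top",(365,210,425,262)),("side",(382,170,430,210))):
        im=cv2.imread(f"pics/{n}0.png").astype(int); bgr=im
        g=(bgr[...,1]-bgr[...,2])>35   # green mat
        m=np.zeros((400,640)); m[b[1]:b[3],b[0]:b[2]]=~g[b[1]:b[3],b[0]:b[2]]
        k,l,st,_=cv2.connectedComponentsWithStats(m.astype(np.uint8)); i=1+np.argmax(st[1:,4]); m=(l==i)
        m=cv2.morphologyEx(m.astype(np.uint8),cv2.MORPH_CLOSE,np.ones((5,5))); obs[n]=m; print(n,st[i])
    x0=back("top",[(392.8,235.7)],.02)[0,:2]
    for ns in(("top",),("side",),("top","side")):
        c=lambda v:sum(((masks(n,*v)-obs[n])**2).sum() for n in ns)
        s=minimize(c,x0,method="Nelder-Mead",options=dict(initial_simplex=[x0,x0+[.01,0],x0+[0,.01]],xatol=1e-4)); print(ns,s.x.round(4),s.fun)
    v=s.x
    im=cv2.imread("pics/top0.png"); 
    print("hub top px",proj("top",[(*v,.062)]),"side",proj("side",[(*v,.062)]))
    for n,o,sc in(("top",(345,190),6),("side",(370,150),6)):
        im=cv2.resize(cv2.imread(f"pics/{n}0.png")[o[1]:o[1]+80,o[0]:o[0]+100],None,fx=sc,fy=sc)
        for z,r in((0,.055),(.022,.055),(.062,.014)):
            P=(proj(n,circ(*v,z,r))-o+.5)*sc; cv2.polylines(im,[P.astype(np.int32)],True,(0,0,255),1)
        cv2.imwrite(f"pics/fit_{n}.png",im)
E
python3 fit.py; python3 -c "
import cv2,numpy as np
a=cv2.imread('pics/fit_top.png');b=cv2.imread('pics/fit_side.png');cv2.imwrite('pics/fit.png',cv2.resize(np.hstack([a,b]),(800,320)))"
```

```text
top [0.4833 0.0942 0.143 ] [ 0.   0.7 -0.  -0.5 -0.2 -0.1  0.2  0. ]
side [0.4898 0.0908 0.1275] [-0.3 -1.6  0.6 -1.4 -0.5  1.5  0.2  0.7]
both [0.487  0.0931 0.1266] [ 0.9 -0.  -0.1 -1.1  0.1 -1.2  0.5 -1.1  0.2 -0.9  1.2 -0.6  0.   2.5
  0.5  1.6]
bore tip [[0.4828 0.0936 0.098 ]
 [0.4835 0.0949 0.098 ]]
bar [[0.4567 0.3311 0.2863]] balance [[0.475  0.1873 0.3396]]
[[199.8 205.5]
 [203.3 239.9]] [[199.2 206.6]
 [203.2 241.6]]
[[260.1 221.8]
 [306.  234.5]] [[260.9 222.6]
 [312.1 235.1]]
top [377 220  33  32 815]
side [387 176  35  28 701]
('top',) [ 0.4319 -0.28  ] 23.029603998462132
('side',) [ 0.4344 -0.2787] 57.40176855055748
('top', 'side') [ 0.4324 -0.2798] 82.39753940792002
hub top px [[394.90381055 233.87799796]] side [[405.51454457 177.91959546]]
```

View pics/fit.png

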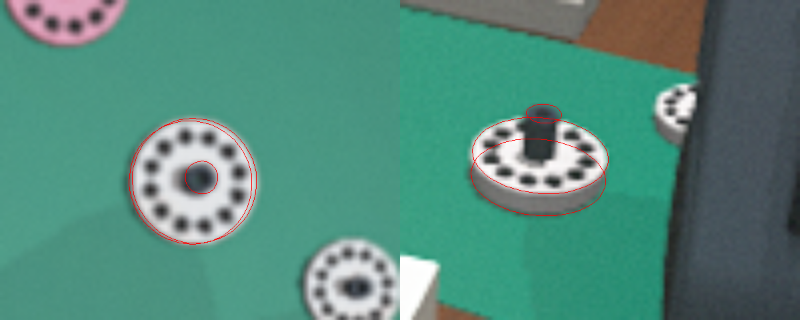

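The rotor is the larger white one, at about (0.432, -0.280) m (top pixel 393,235). The spindle is at about (0.483, 0.094) with machine yaw about 0.13. The pink and small white rotors are the look-alikes. First I turn the wrist so the jaws run along the machine's x.

Request:
{"op": "step_arm", "data": {
  "travel": [
    [0,0,0],
    [0,0,0],
    [0,0,0],
    [0,0,0],
    [0,0,0],
    [0,0,0],
    [0,0,0],
    [0,0,0],
    [0,0,0],
    [0,0,0]
  ],
  "rotation": [
    [0,0,-0.12],
    [0,0,-0.12],
    [0,0,-0.12],
    [0,0,-0.12],
    [0,0,-0.12],
    [0,0,-0.12],
    [0,0,-0.12],
    [0,0,-0.12],
    [0,0,-0.12],
    [0,0,-0.12]
  ],
  "grip": [0.7,0.7,0.7,0.7,0.7,0.7,0.7,0.7,0.7,0.7]
}}

```text
t: 1.53
eef_pos: [0.2055, -0.5102, 0.2186]
ee_rot: [0.701, 0.713, -0.0, 0.0]
force: [0.4, -0.2, -0.9]
grip_width: 0.0653
```

Request:
{"op": "step_arm", "data": {
  "travel": [
    [0,0,0],
    [0.02,0.025,0],
    [0.02,0.025,0],
    [0.02,0.025,0],
    [0.02,0.025,0],
    [0.02,0.025,0],
    [0.02,0.025,0],
    [0.02,0.025,0],
    [0.02,0.025,0],
    [0,0,0]
  ],
  "rotation": [
    [0,0,-0.115],
    [0,0,0],
    [0,0,0],
    [0,0,0],
    [0,0,0],
    [0,0,0],
    [0,0,0],
    [0,0,0],
    [0,0,0],
    [0,0,0]
  ],
  "grip": [0.7,0.7,0.7,0.7,0.7,0.7,0.7,0.7,0.7,0.7]
}}

```text
t: 2.37
eef_pos: [0.3862, -0.323, 0.2188]
ee_rot: [0.66, 0.752, 0.001, 0.0]
force: [-0.4, -0.3, -0.2]
grip_width: 0.0652
```

```bash
cat > d.py <<'E'
import sys
from h import *
from scipy.spatial.transform import Rotation as R
def d(p,Rt=None):
    s=env.observe(); R0=R.from_quat(s["ee_rot"]); 
    print("t",round(s["t"],2),"pos",s["eef_pos"].round(4),"q",s["q"].round(3),"w",round(s["grip_width"],4),"F",s["force"].round(1))
    yv=R0.as_matrix()[:,1]; print("yaw_y",np.arctan2(yv[1],yv[0]).round(4))
    print("travel",R0.inv().apply(np.array(p)-s["eef_pos"]).round(4))
    if Rt is not None: print("rot",(R0.inv()*Rt).as_rotvec().round(4))
if __name__=="__main__": d([float(x) for x in sys.argv[1:4]])
E
python3 d.py .432 -.280 .031
```

```text
t 2.37 pos [ 0.3862 -0.323   0.2188] q [-7.900e-01  2.660e-01  1.769e+00  1.000e-03  1.106e+00 -9.200e-01] w 0.0652 F [-0.4 -0.3 -0.2]
yaw_y 0.1302
travel [0.0366 0.0508 0.1878]
```

Request:
{"op": "step_arm", "data": {
  "travel": [
    [0.0183,0.0254,0],
    [0.0183,0.0254,0],
    [0,0,0.03],
    [0,0,0.03],
    [0,0,0.03],
    [0,0,0.02],
    [0,0,0],
    [0,0,0]
  ],
  "rotation": [
    [0,0,0],
    [0,0,0],
    [0,0,0],
    [0,0,0],
    [0,0,0],
    [0,0,0],
    [0,0,0],
    [0,0,0]
  ],
  "grip": [0.7,0.7,0.7,0.7,0.7,0.7,0.7,0.7]
}}

```text
t: 3.03
eef_pos: [0.429, -0.2835, 0.1085]
ee_rot: [0.661, 0.751, -0.0, -0.001]
force: [-0.4, -0.1, 1.2]
grip_width: 0.0651
```

```bash
python3 - <<'E'
from h import *
from d import d
d([.432,-.280,.031])
t=imaging.grab_frame("top"); s=imaging.grab_frame("side")
e=env.observe()["eef_pos"]; print(proj("top",[e]),proj("side",[e]))
a=cv2.resize(t[180:280,340:440],(400,400),interpolation=cv2.INTER_CUBIC);b=cv2.resize(s[120:220,350:450],(400,400),interpolation=cv2.INTER_CUBIC)
cv2.imwrite("pics/a1.png",np.hstack([a,b]))
E
```

```text
t 3.03 pos [ 0.429  -0.2835  0.1085] q [-0.674  0.435  1.84  -0.     0.868 -0.801] w 0.0651 F [-0.4 -0.1  1.2]
yaw_y 0.1269
travel [0.003  0.0035 0.0775]
[[398.49934792 233.64156581]] [[408.00834777 164.79363621]]
```

View pics/a1.png

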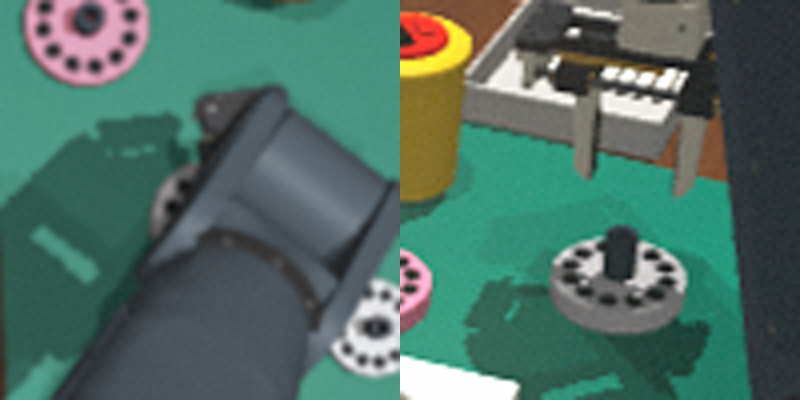

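Request:
{"op": "step_arm", "data": {
  "travel": [
    [0.003,0.0035,0.015],
    [0,0,0.02],
    [0,0,0.02],
    [0,0,0.01],
    [0,0,0.0],
    [0,0,0]
  ],
  "rotation": [
    [0,0,0],
    [0,0,0],
    [0,0,0],
    [0,0,0],
    [0,0,0],
    [0,0,0]
  ],
  "grip": [0.7,0.7,0.7,0.7,0.7,0.7]
}}

```text
t: 3.63
eef_pos: [0.4328, -0.2804, 0.0446]
ee_rot: [0.661, 0.751, 0.0, 0.0]
force: [-0.2, -0.4, 0.6]
grip_width: 0.0649
```

```bash
python3 - <<'E'
from h import *
from d import d
d([.432,-.280,.031])
s=imaging.grab_frame("side")
e=env.observe()["eef_pos"]; print(proj("side",[e]))
cv2.imwrite("pics/a2.png",cv2.resize(s[140:220,365:445],(640,640),interpolation=cv2.INTER_CUBIC)[:600])
E
```

```text
t 3.63 pos [ 0.4328 -0.2804  0.0446] q [-0.665  0.544  1.869 -0.     0.728 -0.792] w 0.0649 F [-0.2 -0.4  0.6]
yaw_y 0.1269
travel [ 0.0005 -0.0008  0.0136]
[[405.00124339 182.13498731]]
```

View pics/a2.png

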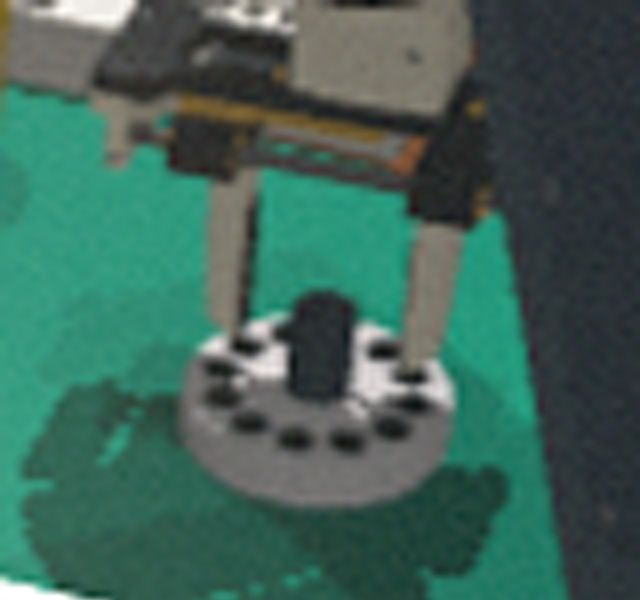

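The fingers straddle the hub evenly: crop pixels 235 and 425, with the hub at 320. Next I lower and close.

Request:
{"op": "step_arm", "data": {
  "travel": [
    [0,0,0.007],
    [0,0,0.006],
    [0,0,0],
    [0,0,0],
    [0,0,0],
    [0,0,0],
    [0,0,0],
    [0,0,0],
    [0,0,0],
    [0,0,0]
  ],
  "rotation": [
    [0,0,0],
    [0,0,0],
    [0,0,0],
    [0,0,0],
    [0,0,0],
    [0,0,0],
    [0,0,0],
    [0,0,0],
    [0,0,0],
    [0,0,0]
  ],
  "grip": [0.7,0.7,0.7,0,0,0,0,0,0,0]
}}

```text
t: 4.52
eef_pos: [0.4326, -0.28, 0.0308]
ee_rot: [0.661, 0.751, 0.0, 0.0]
force: [1.1, -0.4, 1.3]
grip_width: 0.0276
```

```bash
python3 d.py .432 -.280 .190
```

```text
t 4.52 pos [ 0.4326 -0.28    0.0308] q [-0.665  0.568  1.874  0.     0.699 -0.792] w 0.0276 F [ 1.1 -0.4  1.3]
yaw_y 0.1271
travel [ 0.     -0.0005 -0.1592]
```

Request:
{"op": "step_arm", "data": {
  "travel": [
    [0,0,-0.01],
    [0,0,-0.02],
    [0,0,-0.03],
    [0,0,-0.03],
    [0,0,-0.03],
    [0,0,-0.025],
    [0,0,0],
    [0,0,0]
  ],
  "rotation": [
    [0,0,0],
    [0,0,0],
    [0,0,0],
    [0,0,0],
    [0,0,0],
    [0,0,0],
    [0,0,0],
    [0,0,0]
  ],
  "grip": [0,0,0,0,0,0,0,0]
}}

```text
t: 5.18
eef_pos: [0.4325, -0.2801, 0.1766]
ee_rot: [0.661, 0.751, 0.0, 0.001]
force: [0.1, 1.3, -3.6]
grip_width: 0.0276
```

```bash
python3 d.py .483 .0937 .176
```

```text
t 5.18 pos [ 0.4325 -0.2801  0.1766] q [-0.665  0.337  1.786  0.     1.016 -0.792] w 0.0276 F [ 0.1  1.3 -3.6]
yaw_y 0.127
travel [3.644e-01 9.740e-02 2.000e-04]
```

Request:
{"op": "step_arm", "data": {
  "travel": [
    [0.013,0.0035,0],
    [0.026,0.007,0],
    [0.026,0.007,0],
    [0.026,0.007,0],
    [0.026,0.007,0],
    [0.026,0.007,0],
    [0.026,0.007,0],
    [0.026,0.007,0],
    [0.026,0.007,0],
    [0.026,0.007,0]
  ],
  "rotation": [
    [0,0,0],
    [0,0,0],
    [0,0,0],
    [0,0,0],
    [0,0,0],
    [0,0,0],
    [0,0,0],
    [0,0,0],
    [0,0,0],
    [0,0,0]
  ],
  "grip": [0,0,0,0,0,0,0,0,0,0]
}}

```text
t: 6.02
eef_pos: [0.4658, -0.0245, 0.174]
ee_rot: [0.661, 0.751, -0.001, -0.001]
force: [1.7, 0.1, -3.2]
grip_width: 0.0276
```

Request:
{"op": "step_arm", "data": {
  "travel": [
    [0.026,0.007,0],
    [0.026,0.007,0],
    [0.026,0.007,0],
    [0.026,0.007,0],
    [0.013,0.0035,0],
    [0,0,0],
    [0,0,0],
    [0,0,0]
  ],
  "rotation": [
    [0,0,0],
    [0,0,0],
    [0,0,0],
    [0,0,0],
    [0,0,0],
    [0,0,0],
    [0,0,0],
    [0,0,0]
  ],
  "grip": [0,0,0,0,0,0,0,0]
}}

```text
t: 6.68
eef_pos: [0.4827, 0.0932, 0.1747]
ee_rot: [0.661, 0.751, -0.001, -0.001]
force: [-1.1, 0.4, -3.0]
grip_width: 0.0276
```

```bash
python3 - <<'E'
from h import *
from d import d
d([.483,.0937,.176])
s=imaging.grab_frame("side");t=imaging.grab_frame("top")
cv2.imwrite("pics/s3.png",s);cv2.imwrite("pics/t3.png",t)
e=env.observe()["eef_pos"]; print(proj("side",[e]),proj("top",[e]))
a=cv2.resize(t[165:275,240:340],(400,440),interpolation=cv2.INTER_CUBIC);b=cv2.resize(s[140:250,290:390],(400,440),interpolation=cv2.INTER_CUBIC)
cv2.imwrite("pics/a3.png",np.hstack([a,b]))
E
```

```text
t 6.68 pos [0.4827 0.0932 0.1747] q [ 0.096  0.301  1.844 -0.     0.999 -0.031] w 0.0276 F [-1.1  0.4 -3. ]
yaw_y 0.1271
travel [ 0.0005  0.0004 -0.0013]
[[332.89157906 205.87281386]] [[284.03752884 216.95043256]]
```

View pics/a3.png

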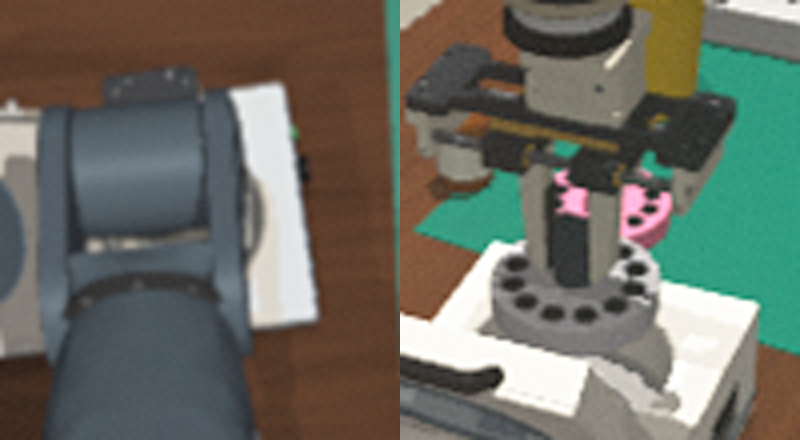

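```bash
cat > ov.py <<'E'
from h import *
from fit import W
def ov(n,p,o,w,hh,sc,src,out):
    im=cv2.resize(cv2.imread(src)[o[1]:o[1]+hh,o[0]:o[0]+w],None,fx=sc,fy=sc,interpolation=cv2.INTER_CUBIC)
    def pl(P,c,cl=True):
        q=(proj(n,W(p,P))-o+.5)*sc; cv2.polylines(im,[q.astype(np.int32)],cl,c,1)
    sq=lambda z:[(.1,-.1,z),(-.1,-.1,z),(-.1,.1,z),(.1,.1,z)]
    pl(sq(.1),(0,0,255)); pl(sq(0),(0,0,255)); pl(circ(0,0,.1,.07),(0,160,0)); pl(circ(0,0,.052,.07),(255,0,0));pl(circ(0,0,.058,.016),(255,0,255));pl(circ(0,0,.098,.0015),(0,255,255))
    y=.095+.2236*np.sin(.705); z=.116+.2236*np.cos(.705); pl([(.05,y,z),(-.05,y,z)],(0,255,255),False)
    cv2.imwrite(out,im)
import sys
E
python3 - <<'E'
from ov import ov
p=[.4833,.0940,.14]
ov("top",p,(190,165),150,105,5,"pics/top0.png","pics/o1.png")
ov("side",p,(240,180),150,115,5,"pics/side0.png","pics/o2.png")
E
```

```text
(no output)
```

View pics/o1.png

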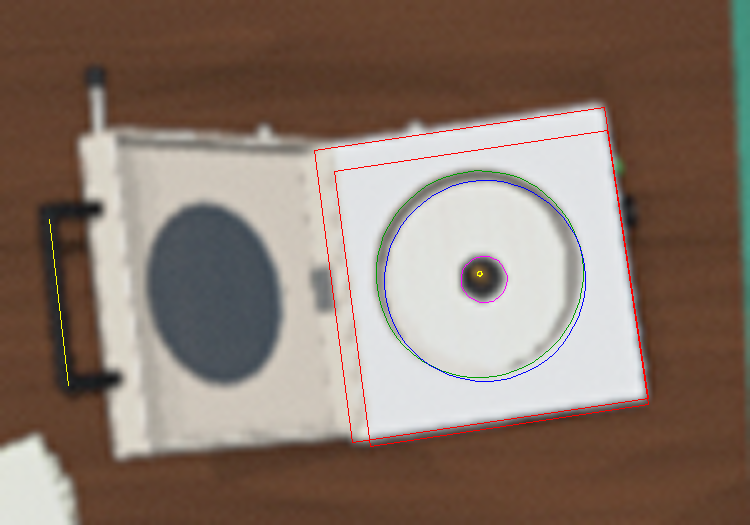

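View pics/o2.png

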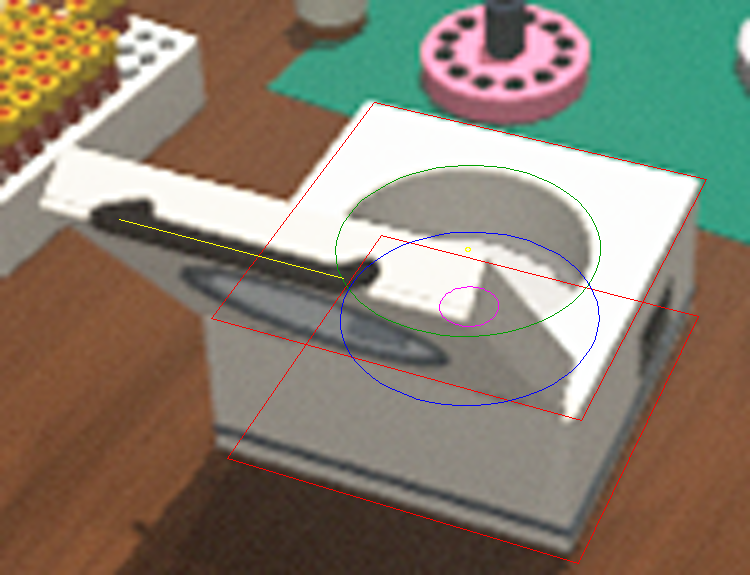

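```bash
python3 - <<'E'
from h import *
n="side";o=(305,180);sc=8
im=cv2.resize(cv2.imread("pics/s3.png")[o[1]:o[1]+60,o[0]:o[0]+70],None,fx=sc,fy=sc,interpolation=cv2.INTER_CUBIC)
x,y,z=.4827+.002,.0932+.0013,.1747-.0308
for zz,r in((0,.055),(.022,.055),(.022,.014)):
    P=(proj(n,circ(x,y,z+zz,r))-o+.5)*sc; cv2.polylines(im,[P.astype(np.int32)],True,(0,0,255),1)
cv2.imwrite("pics/o3.png",im)
E
```

```text
(no output)
```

View pics/o3.png

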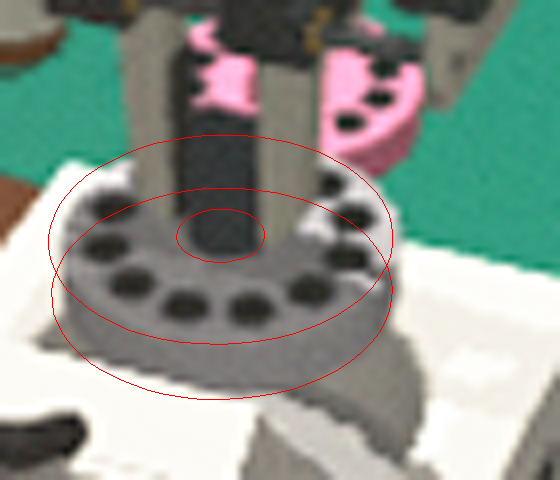

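```bash
cat > ef.py <<'E'
from h import *
from fit import W
from scipy.optimize import minimize
from scipy.ndimage import map_coordinates
def score(img,n,curves):
    s=0;N=0
    for P in curves:
        q=proj(n,P); t=np.gradient(q,axis=0); t/=np.linalg.norm(t,axis=1)[:,None]+1e-9; nr=np.c_[-t[:,1],t[:,0]]
        for a in(.6,1.2):
            A=map_coordinates(img,(q+a*nr)[:,::-1].T,order=1);B=map_coordinates(img,(q-a*nr)[:,::-1].T,order=1)
            s+=abs((A-B)).sum(); 
        N+=len(q)
    return s/N
seg=lambda a,b,n=80:np.linspace(a,b,n)
def arc(x,y,z,r,a0,a1,n=80):
    a=np.radians(np.linspace(a0,a1,n)); return np.c_[x+r*np.cos(a),y+r*np.sin(a),np.full(n,z)]
def best(f,x0,h):
    b=None
    for i in range(3):
        for dx in(-1,0,1):
            pass
    import itertools
    g=[x0+np.array(d)*h for d in itertools.product(*[np.linspace(-1,1,13)]*len(x0))]
    v=[f(p) for p in g]; p=g[int(np.argmax(v))]
    s=minimize(lambda p:-f(p),p,method="Nelder-Mead",options=dict(initial_simplex=np.vstack([p]+[p+np.eye(len(x0))[i]*h[i]/8 for i in range(len(x0))]),xatol=1e-5))
    return s.x,-s.fun
load=lambda f:cv2.GaussianBlur(cv2.cvtColor(cv2.imread(f),cv2.COLOR_BGR2GRAY).astype(float),(0,0),.7)
E
python3 - <<'E'
from ef import *
t=load("pics/top0.png");s=load("pics/side0.png");s3=load("pics/s3.png")
mt=lambda p:score(t,"top",[W(p,c) for c in(seg((.1,-.1,.1),(-.1,-.1,.1)),seg((.1,-.1,.1),(.1,.06,.1)),seg((-.1,-.1,.1),(-.1,.06,.1)),arc(0,0,.1,.07,0,360,200))])
ms=lambda p:score(s,"side",[W(p,c) for c in(seg((.1,-.1,.1),(-.1,-.1,.1)),seg((.1,-.1,.1),(.1,-.03,.1)),seg((-.1,-.1,.1),(-.1,.06,.1)),arc(0,0,.1,.07,200,345,120),seg((-.1,.1,0),(.1,.1,0)))])
x0=np.array([.484,.094,.14]);h=np.array([.008,.008,.04])
print("mach top",best(mt,x0,h),"side",best(ms,x0,h))
def rot(img,n,z0,a):
    return lambda v:score(img,n,[arc(*v,z0,.055,*a),arc(*v,z0+.022,.055,*(a if n=="side" else (0,360)))])
A=(-20,200)
print("rot0 top",best(lambda v:score(t,"top",[arc(*v,.022,.055,0,360,200)]),np.array([.432,-.28]),np.array([.006,.006])))
A=(30,190)
print("rot0 side",best(rot(s,"side",0,A),np.array([.433,-.28]),np.array([.006,.006])))
print("rot3 side",best(rot(s3,"side",.1439,A),np.array([.483,.094]),np.array([.008,.008])))
for v in((.4827,.0932),(.4840,.09)): print(proj("side",[(*v,.15)]))
E
```

```text
mach top (array([0.48474378, 0.0949692 , 0.1367242 ]), np.float64(131.4318616052593)) side (array([0.48665608, 0.09624179, 0.14654158]), np.float64(132.68966657113054))
rot0 top (array([ 0.43171555, -0.28046405]), np.float64(114.01341983556554))
rot0 side (array([ 0.43320879, -0.27656426]), np.float64(84.83707559120222))
rot3 side (array([0.48484046, 0.08848023]), np.float64(70.06866869201305))
[[333.11796292 213.80846999]]
[[333.3126146  212.99073818]]
```

```bash
python3 - <<'E'
from ef import *
s3=load("pics/s3.png");s=load("pics/side0.png")
f=lambda img:(lambda v:score(img,"side",[arc(*v,.055,30,190),arc(v[0],v[1],v[2]+.022,.055,-30,220,120)]))
a,sa=best(f(s3),np.array([.484,.091,.144]),np.array([.008,.008,.006]))
b,sb=best(f(s),np.array([.433,-.279,.0]),np.array([.008,.008,.006]))
print(a,sa,b,sb)
n="side";sc=8;outs=[]
for v,o,src in((a,(305,180),"s3"),(b,(370,160),"side0")):
    im=cv2.resize(cv2.imread(f"pics/{src}.png")[o[1]:o[1]+60,o[0]:o[0]+70],None,fx=sc,fy=sc,interpolation=cv2.INTER_CUBIC)
    for zz,r in((0,.055),(.022,.055),(.022,.014)):
        P=(proj(n,circ(v[0],v[1],v[2]+zz,r))-o+.5)*sc; cv2.polylines(im,[P.astype(np.int32)],True,(0,0,255),1)
    outs.append(im)
cv2.imwrite("pics/o4.png",cv2.resize(np.hstack(outs),(800,343)))
E
```

```text
[0.4919625  0.09443696 0.14623895] 73.81645478552973 [ 0.42808567 -0.26291405  0.01071998] 95.9408647940122
```

View pics/o4.png

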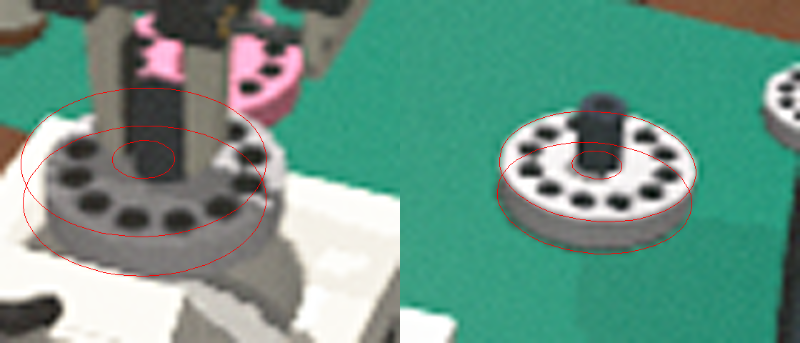

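```bash
python3 - <<'E'
import cv2
o=(305,190)
im=cv2.imread("pics/s3.png")[o[1]:o[1]+50,o[0]:o[0]+66]
cv2.imwrite("pics/o5.png",cv2.resize(im,None,fx=12,fy=12,interpolation=cv2.INTER_NEAREST))
E
```

```text
(no output)
```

View pics/o5.png

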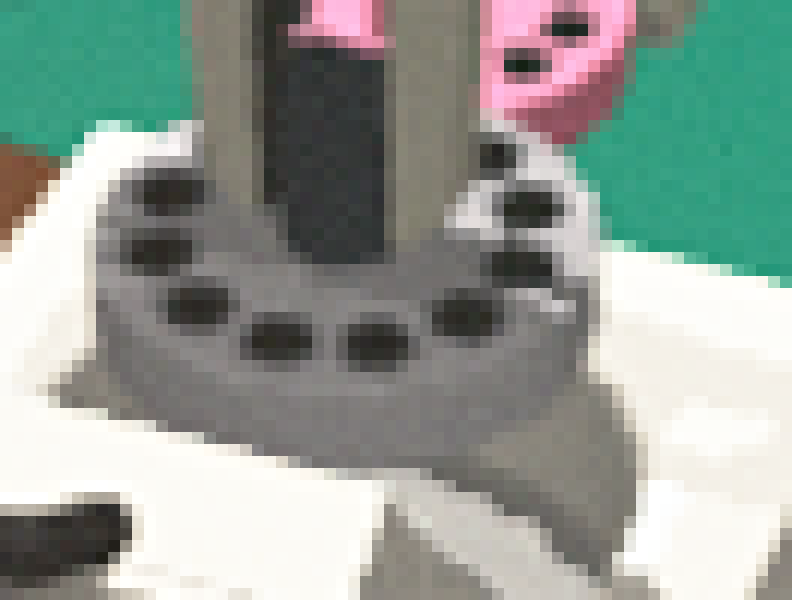

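```bash
python3 - <<'E'
from h import *
def box(n,x,y,z):
    q=proj(n,circ(x,y,z,.055,200)); return np.r_[q.min(0),q.max(0)].round(2), proj(n,[(x,y,z)]).round(2)
z=.1747-.0308+.022
for v in((.4827,.0932),(.4877,.0932),(.4827,.0982)): print(v,*box("side",*v,z))
print(*box("side",.4827,.0932,z+.005))
print("init",*box("side",.432,-.28,.022),*box("side",.4332,-.2766,.022))
o=(382,170);im=cv2.imread("pics/side0.png")[o[1]:o[1]+40,o[0]:o[0]+46]
cv2.imwrite("pics/o6.png",cv2.resize(im,None,fx=12,fy=12,interpolation=cv2.INTER_NEAREST))
R=cv2.Rodrigues(C["side"]["rvec"])[0];print(-R.T@C["side"]["tvec"])
E
```

```text
(0.4827, 0.0932) [311.5  196.34 354.57 222.52] [[333.01 208.9 ]]
(0.4877, 0.0932) [309.86 195.81 352.84 221.89] [[331.33 208.33]]
(0.4827, 0.0982) [310.44 197.3  353.64 223.65] [[332.02 209.94]]
[311.41 194.81 354.59 220.93] [[332.98 207.35]]
init [387.81 178.87 421.74 197.92] [[404.69 188.1 ]] [387.04 179.26 421.01 198.36] [[403.94 188.52]]
[0.02306823 0.8505532  0.84234339]
```

View pics/o6.png

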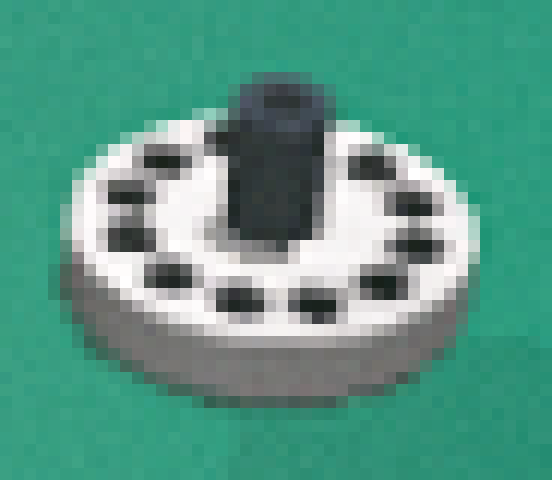

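Request:
{"op": "step_arm", "data": {
  "travel": [
    [0.0013,0.0017,0.01],
    [0,0,0.01],
    [0,0,0.01],
    [0,0,0.01],
    [0,0,0.003],
    [0,0,0],
    [0,0,0]
  ],
  "rotation": [
    [0,0,0],
    [0,0,0],
    [0,0,0],
    [0,0,0],
    [0,0,0],
    [0,0,0],
    [0,0,0]
  ],
  "grip": [0,0,0,0,0,0,0]
}}

```text
t: 7.37
eef_pos: [0.4851, 0.095, 0.1325]
ee_rot: [0.661, 0.751, -0.0, -0.0]
force: [-0.4, -0.3, -3.1]
grip_width: 0.0282
```

```bash
python3 - <<'E'
from h import *
from d import d
d([.4842,.0947,.1208])
s=imaging.grab_frame("side");t=imaging.grab_frame("top");cv2.imwrite("pics/s4.png",s)
a=cv2.resize(t[165:275,240:340],(400,440),interpolation=cv2.INTER_CUBIC);b=cv2.resize(s[160:270,290:390],(400,440),interpolation=cv2.INTER_CUBIC)
cv2.imwrite("pics/a4.png",np.hstack([a,b]))
E
```

```text
t 7.37 pos [0.4851 0.095  0.1325] q [ 0.099  0.366  1.875  0.     0.901 -0.028] w 0.0282 F [-0.4 -0.3 -3.1]
yaw_y 0.127
travel [-0.0002 -0.0009  0.0117]
```

View pics/a4.png

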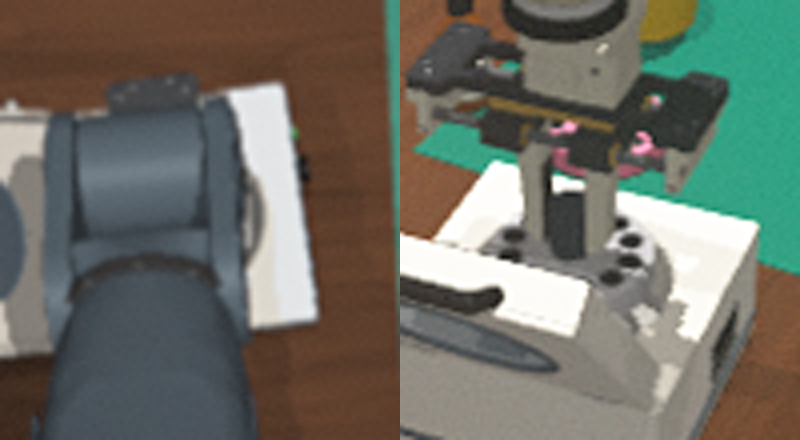

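Request:
{"op": "step_arm", "data": {
  "travel": [
    [0,-0.0005,0.002],
    [0,0,0.002],
    [0,0,0.002],
    [0,0,0.001],
    [0,0,0]
  ],
  "rotation": [
    [0,0,0],
    [0,0,0],
    [0,0,0],
    [0,0,0],
    [0,0,0]
  ],
  "grip": [0,0,0,0,0]
}}

```text
t: 7.88
eef_pos: [0.4844, 0.0949, 0.1254]
ee_rot: [0.661, 0.751, -0.0, -0.0]
force: [0.4, -0.2, -2.4]
grip_width: 0.0278
```

Request:
{"op": "step_arm", "data": {
  "travel": [
    [0,0,0.002],
    [0,0,0.002],
    [0,0,0.001],
    [0,0,0],
    [0,0,0]
  ],
  "rotation": [
    [0,0,0],
    [0,0,0],
    [0,0,0],
    [0,0,0],
    [0,0,0]
  ],
  "grip": [0,0,0,0,0]
}}

```text
t: 8.3
eef_pos: [0.4848, 0.095, 0.1206]
ee_rot: [0.661, 0.751, 0.0, 0.0]
force: [1.8, 0.3, -3.0]
grip_width: 0.0278
```

Request:
{"op": "step_arm", "data": {
  "travel": [
    [0,0,0.004],
    [0,0,0.004],
    [0,0,0.004],
    [0,0,0],
    [0,0,0]
  ],
  "rotation": [
    [0,0,0],
    [0,0,0],
    [0,0,0],
    [0,0,0],
    [0,0,0]
  ],
  "grip": [0,0,0,0,0]
}}

```text
t: 8.72
eef_pos: [0.485, 0.0952, 0.1082]
ee_rot: [0.661, 0.751, 0.0, 0.0]
force: [5.4, 3.6, -5.7]
grip_width: 0.0279
```

Request:
{"op": "step_arm", "data": {
  "travel": [
    [0.0007,0.001,0],
    [0,0,0],
    [0,0,0.001],
    [0,0,0]
  ],
  "rotation": [
    [0,0,0],
    [0,0,0],
    [0,0,0],
    [0,0,0]
  ],
  "grip": [0,0,0,0]
}}

```text
t: 9.05
eef_pos: [0.4852, 0.0957, 0.1073]
ee_rot: [0.661, 0.751, -0.0, -0.0]
force: [0.6, 0.2, -3.9]
grip_width: 0.028
```

Request:
{"op": "step_arm", "data": {
  "travel": [
    [0.0006,0.0008,0.003],
    [0,0,0.004],
    [0,0,0.003],
    [0,0,0],
    [0,0,0]
  ],
  "rotation": [
    [0,0,0],
    [0,0,0],
    [0,0,0],
    [0,0,0],
    [0,0,0]
  ],
  "grip": [0,0,0,0,0]
}}

```text
t: 9.47
eef_pos: [0.4859, 0.0964, 0.0973]
ee_rot: [0.661, 0.751, -0.0, -0.0]
force: [-1.2, 0.5, -2.9]
grip_width: 0.028
```

Free running in the bore. 8.5 mm is left to the collar.

Request:
{"op": "step_arm", "data": {
  "travel": [
    [0,0,0.003],
    [0,0,0.003],
    [0,0,0.001],
    [0,0,0.001],
    [0,0,0],
    [0,0,0]
  ],
  "rotation": [
    [0,0,0],
    [0,0,0],
    [0,0,0],
    [0,0,0],
    [0,0,0],
    [0,0,0]
  ],
  "grip": [0,0,0,0,0,0]
}}

```text
t: 9.97
eef_pos: [0.4862, 0.0965, 0.0896]
ee_rot: [0.661, 0.751, -0.0, -0.0]
force: [0.5, -0.2, -2.3]
grip_width: 0.0279
```

Request:
{"op": "step_arm", "data": {
  "travel": [
    [0,0,0.001],
    [0,0,0.0005],
    [0,0,0],
    [0,0,0]
  ],
  "rotation": [
    [0,0,0],
    [0,0,0],
    [0,0,0],
    [0,0,0]
  ],
  "grip": [0,0,0,0]
}}

```text
t: 10.3
eef_pos: [0.4864, 0.0965, 0.0887]
ee_rot: [0.661, 0.751, 0.0, 0.0]
force: [-1.8, 0.4, 6.5]
grip_width: 0.0279
```

Contact at TCP 0.0887 (0.0888 expected), with the vertical force going from -2.3 to +6.5 N, so the rotor is seated. I release now.

Request:
{"op": "step_arm", "data": {
  "travel": [
    [0,0,0],
    [0,0,0],
    [0,0,0],
    [0,0,0],
    [0,0,0],
    [0,0,0]
  ],
  "rotation": [
    [0,0,0],
    [0,0,0],
    [0,0,0],
    [0,0,0],
    [0,0,0],
    [0,0,0]
  ],
  "grip": [0.4,0.5,0.5,0.5,0.5,0.5]
}}

```text
t: 10.8
eef_pos: [0.4862, 0.0965, 0.0881]
ee_rot: [0.661, 0.751, 0.0, -0.0]
force: [-0.1, -0.9, 0.9]
grip_width: 0.0465
```

Request:
{"op": "step_arm", "data": {
  "travel": [
    [0,0,-0.01],
    [0,0,-0.02],
    [0,0,-0.03],
    [0,0,-0.04],
    [0,0,-0.04],
    [0,0,-0.04],
    [0,0,-0.04],
    [0,0,-0.04],
    [0,0,-0.04],
    [0,0,0]
  ],
  "rotation": [
    [0,0,0],
    [0,0,0],
    [0,0,0],
    [0,0,0],
    [0,0,0],
    [0,0,0],
    [0,0,0],
    [0,0,0],
    [0,0,0],
    [0,0,0]
  ],
  "grip": [0.5,0.5,0.5,0.5,0.5,0.5,0.5,0.5,0.5,0.5]
}}

```text
t: 11.63
eef_pos: [0.4875, 0.0967, 0.3965]
ee_rot: [0.661, 0.751, 0.004, 0.004]
force: [0.8, -0.5, 1.0]
grip_width: 0.0463
```

```bash
python3 - <<'E'
from h import *
from d import d
d([.4842,.0947,.1208])
s=imaging.grab_frame("side");cv2.imwrite("pics/s5.png",s)
cv2.imwrite("pics/a5.png",cv2.resize(s[120:290,240:400],None,fx=3.5,fy=3.5,interpolation=cv2.INTER_CUBIC))
E
```

```text
t 11.63 pos [0.4875 0.0967 0.3965] q [ 0.102  0.118  1.517  0.     1.495 -0.025] w 0.0463 F [ 0.8 -0.5  1. ]
yaw_y 0.1271
travel [-0.0015 -0.0068  0.2757]
```

View pics/a5.png

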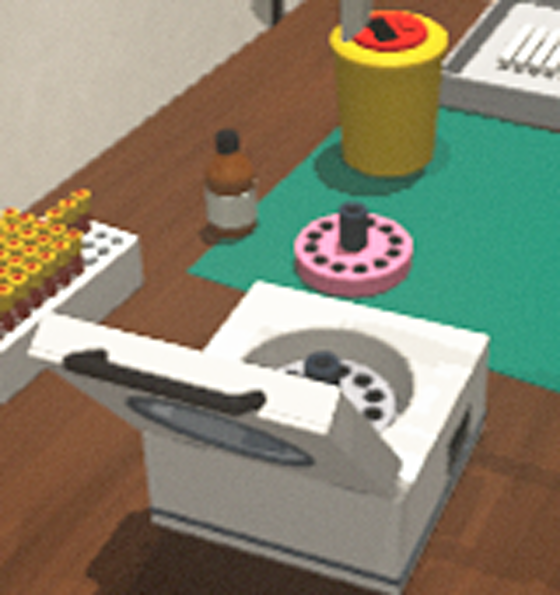

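The rotor sits low on the collar in the bowl (crop pixel 325,365). Now I turn the jaws across the bar and rise.

Request:
{"op": "step_arm", "data": {
  "travel": [
    [0,0,-0.01],
    [0,0,-0.01],
    [0,0,-0.01],
    [0,0,-0.01],
    [0,0,-0.01],
    [0,0,-0.01],
    [0,0,-0.01],
    [0,0,-0.01],
    [0,0,0],
    [0,0,0]
  ],
  "rotation": [
    [0,0,-0.12],
    [0,0,-0.12],
    [0,0,-0.12],
    [0,0,-0.12],
    [0,0,-0.12],
    [0,0,-0.12],
    [0,0,-0.12],
    [0,0,-0.12],
    [0,0,-0.12],
    [0,0,-0.12]
  ],
  "grip": [0.7,0.7,0.7,0.7,0.7,0.7,0.7,0.7,0.7,0.7]
}}

```text
t: 12.52
eef_pos: [0.4859, 0.0964, 0.4678]
ee_rot: [0.119, 0.993, -0.0, -0.0]
force: [-0.4, -0.1, -0.6]
grip_width: 0.0657
```

Request:
{"op": "step_arm", "data": {
  "travel": [
    [0,0,0],
    [0,0,0],
    [0,0,0],
    [0,0.03,0],
    [0,0.03,0],
    [0,0.03,0],
    [0,0.03,0],
    [0,0.03,0],
    [0,0.03,0],
    [0,0,0]
  ],
  "rotation": [
    [0,0,-0.12],
    [0,0,-0.12],
    [0,0,-0.12],
    [0,0,-0.02],
    [0,0,0],
    [0,0,0],
    [0,0,0],
    [0,0,0],
    [0,0,0],
    [0,0,0]
  ],
  "grip": [0.7,0.7,0.7,0.7,0.7,0.7,0.7,0.7,0.7,0.7]
}}

```text
t: 13.35
eef_pos: [0.461, 0.2785, 0.4666]
ee_rot: [-0.07, 0.998, 0.0, -0.001]
force: [-0.1, 0.3, 0.1]
grip_width: 0.0651
```

```bash
cat > bar.py <<'E'
from d import *
M=np.array([.4862,.0963,.138])
def target(q,tilt,back,past=.015,M=M):
    c,s=np.cos(M[2]),np.sin(M[2]); X=np.array([c,s,0]);Y=np.array([-s,c,0]);Z=np.array([0,0,1.])
    b=np.array([M[0],M[1],0])+Y*(.095+.2236*np.sin(q-1.495))+Z*(.116+.2236*np.cos(q-1.495))
    z=-np.sin(tilt)*Y-np.cos(tilt)*Z; x=-X; y=np.cross(z,x)
    return b+z*(past-back), R.from_matrix(np.c_[x,y,z]), b
E
python3 - <<'E'
from bar import *
p,r,b=target(2.2,.70,.09); print(b.round(4),p.round(4)); d(p,r)
E
```

```text
[0.4532 0.3339 0.2863] [0.4466 0.3818 0.3437]
t 13.35 pos [0.461  0.2785 0.4666] q [ 4.560e-01  2.020e-01  1.258e+00  1.000e-03  1.684e+00 -1.254e+00] w 0.0651 F [-0.1  0.3  0.1]
yaw_y 1.7103
travel [-0.0004  0.1043  0.123 ]
rot [ 0.7003 -0.002   0.0024]
```

Request:
{"op": "step_arm", "data": {
  "travel": [
    [0,0.035,0],
    [0,0.035,0],
    [0,0.034,0],
    [0,0,0],
    [0,0,0],
    [0,0,0],
    [0,0,0],
    [0,0,0],
    [0,0,0],
    [0,0,0]
  ],
  "rotation": [
    [0,0,0],
    [0,0,0],
    [0.1,0,0],
    [0.1,0,0],
    [0.1,0,0],
    [0.1,0,0],
    [0.1,0,0],
    [0.1,0,0],
    [0.1,0,0],
    [0,0,0]
  ],
  "grip": [0.7,0.7,0.7,0.7,0.7,0.7,0.7,0.7,0.7,0.7]
}}

```text
t: 14.18
eef_pos: [0.4477, 0.379, 0.4645]
ee_rot: [-0.066, 0.936, -0.346, 0.021]
force: [-0.1, 0.3, -0.9]
grip_width: 0.0653
```

```bash
python3 - <<'E'
from bar import *
p,r,b=target(2.2,.70,.09); d(p,r)
E
```

```text
t 14.18 pos [0.4477 0.379  0.4645] q [ 0.855  0.562  0.907 -0.601  2.101 -1.053] w 0.0653 F [-0.1  0.3 -0.9]
yaw_y 1.7141
travel [0.     0.0809 0.0899]
rot [-0.0088 -0.0042  0.004 ]
```

Request:
{"op": "step_arm", "data": {
  "travel": [
    [0,0.016,0.018],
    [0,0.016,0.018],
    [0,0.016,0.018],
    [0,0.016,0.018],
    [0,0.016,0.018],
    [0,0,0],
    [0,0,0]
  ],
  "rotation": [
    [0,0,0],
    [0,0,0],
    [0,0,0],
    [0,0,0],
    [0,0,0],
    [0,0,0],
    [0,0,0]
  ],
  "grip": [0.7,0.7,0.7,0.7,0.7,0.7,0.7]
}}

```text
t: 14.77
eef_pos: [0.4478, 0.3805, 0.3478]
ee_rot: [-0.064, 0.937, -0.342, 0.022]
force: [0.6, 0.6, -0.1]
grip_width: 0.0652
```

```bash
python3 - <<'E'
from bar import *
p,r,b=target(2.2,.70,.09); d(p,r)
t=imaging.grab_frame("top");s=imaging.grab_frame("side")
e=env.observe();zt=R.from_quat(e["ee_rot"]).as_matrix()[:,2]
P=[e["eef_pos"],e["eef_pos"]+zt*.075]
for n,im,o in(("top",t,(160,150)),("side",s,(220,130))):
    q=proj(n,P); print(n,q.round(1))
    im=im.copy(); c=cv2.resize(im[o[1]:o[1]+130,o[0]:o[0]+100],(400,520),interpolation=cv2.INTER_CUBIC)
    for u in q: cv2.circle(c,tuple(((u-o+.5)*4).astype(int)),3,(0,255,255),-1)
    cv2.imwrite(f"pics/b_{n}.png",c)
cv2.imwrite("pics/b1.png",np.hstack([cv2.imread("pics/b_top.png"),cv2.imread("pics/b_side.png")]))
E
```

```text
t 14.77 pos [0.4478 0.3805 0.3478] q [ 0.854  0.591  1.124 -0.534  1.886 -0.9  ] w 0.0652 F [ 0.6  0.6 -0.1]
yaw_y 1.7072
travel [0.0011 0.0038 0.0022]
rot [ 0.001  -0.0029 -0.0012]
top [[178.6 223.7]
 [200.3 223.1]]
side [[267.4 218.1]
 [282.5 226.7]]
```

View pics/b1.png

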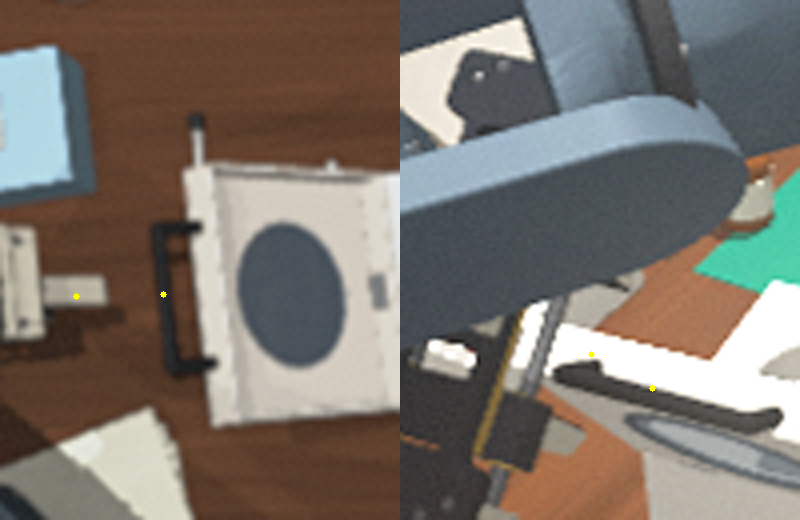

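Request:
{"op": "step_arm", "data": {
  "travel": [
    [0.001,0.002,0.012],
    [0,0.001,0.02],
    [0,0,0.02],
    [0,0,0.02],
    [0,0,0.015],
    [0,0,0.005],
    [0,0,0],
    [0,0,0]
  ],
  "rotation": [
    [0,0,0],
    [0,0,0],
    [0,0,0],
    [0,0,0],
    [0,0,0],
    [0,0,0],
    [0,0,0],
    [0,0,0]
  ],
  "grip": [0.7,0.7,0.7,0.7,0.7,0.7,0.7,0.7]
}}

```text
t: 15.53
eef_pos: [0.4549, 0.3251, 0.2769]
ee_rot: [-0.064, 0.937, -0.341, 0.024]
force: [0.3, -0.3, -0.5]
grip_width: 0.0652
```

```bash
python3 - <<'E'
from bar import *
p,r,b=target(2.2,.70,.0); d(p,r)
t=imaging.grab_frame("top");s=imaging.grab_frame("side")
a=cv2.resize(t[180:270,160:260],(400,360),interpolation=cv2.INTER_CUBIC);c=cv2.resize(s[170:260,240:340],(400,360),interpolation=cv2.INTER_CUBIC)
cv2.imwrite("pics/b2.png",np.hstack([a,c]))
E
```

```text
t 15.53 pos [0.4549 0.3251 0.2769] q [ 0.792  0.561  1.344 -0.54   1.69  -0.854] w 0.0652 F [ 0.3 -0.3 -0.5]
yaw_y 1.7054
travel [0.0004 0.0008 0.002 ]
rot [ 0.0015  0.     -0.0026]
```

View pics/b2.png

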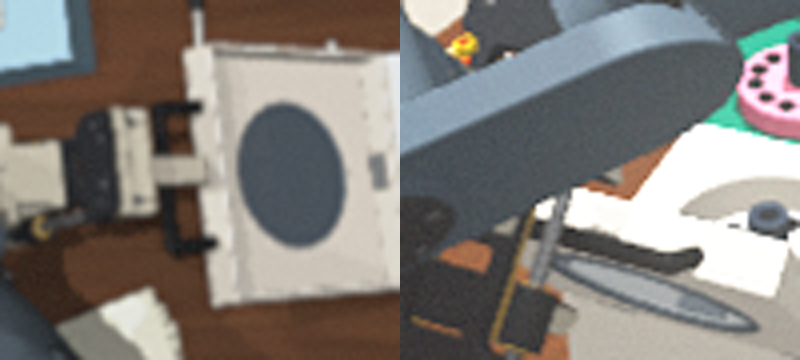

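The bar lies between the jaws: the finger crosses the middle of the bar in the top view, and there is no contact force. Now I close.

Request:
{"op": "step_arm", "data": {
  "travel": [
    [0,0,0],
    [0,0,0],
    [0,0,0],
    [0,0,0],
    [0,0,0],
    [0,0,0],
    [0,0,0],
    [0,0,0],
    [0,0,0],
    [0,0,0]
  ],
  "rotation": [
    [0,0,0],
    [0,0,0],
    [0,0,0],
    [0,0,0],
    [0,0,0],
    [0,0,0],
    [0,0,0],
    [0,0,0],
    [0,0,0],
    [0,0,0]
  ],
  "grip": [0.4,0.2,0,0,0,0,0,0,0,0]
}}

```text
t: 16.47
eef_pos: [0.4546, 0.3238, 0.2761]
ee_rot: [-0.063, 0.937, -0.343, 0.023]
force: [0.2, -5.6, 3.9]
grip_width: 0.011
```

```bash
python3 - <<'E'
from bar import *
p,r,b=target(2.2,.70,.0); d(p,r); print(env.observe()["ft_torque"])
E
```

```text
t 16.47 pos [0.4546 0.3238 0.2761] q [ 0.791  0.561  1.346 -0.542  1.69  -0.853] w 0.011 F [ 0.2 -5.6  3.9]
yaw_y 1.706
travel [0.     0.0012 0.0006]
rot [-0.0019 -0.0016 -0.0021]
[-0.67543388 -0.16419419 -0.08089383]
```

Gripped at 11 mm opening, which fits the 12 mm bar. Now I swing along the arc: the TCP is 0.2086 m from the hinge, and each row turns 0.016 rad.

Request:
{"op": "step_arm", "data": {
  "travel": [
    [0,-0.0017,0],
    [0,-0.0033,0],
    [0,-0.0033,0],
    [0,-0.0033,0],
    [0,-0.0033,0],
    [0,-0.0017,0],
    [0,0,0],
    [0,0,0]
  ],
  "rotation": [
    [-0.008,0,0],
    [-0.016,0,0],
    [-0.016,0,0],
    [-0.016,0,0],
    [-0.016,0,0],
    [-0.008,0,0],
    [0,0,0],
    [0,0,0]
  ],
  "grip": [0,0,0,0,0,0,0,0]
}}

```text
t: 17.13
eef_pos: [0.4563, 0.3114, 0.2859]
ee_rot: [-0.065, 0.95, -0.304, 0.021]
force: [-0.3, 0.7, -1.0]
grip_width: 0.011
```

```bash
cat >> bar.py <<'E'
def where(M=M):
    s=env.observe(); m=R.from_quat(s["ee_rot"]).as_matrix(); c,sn=np.cos(M[2]),np.sin(M[2])
    g=s["eef_pos"]-.015*m[:,2]; y=-sn*(g[0]-M[0])+c*(g[1]-M[1])-.095; x=c*(g[0]-M[0])+sn*(g[1]-M[1]); z=g[2]-.116
    Y=np.array([-sn,c,0]); F=s["force"]
    print("t",round(s["t"],2),"x",round(x,4),"y",round(y,4),"z",round(z,4),"ang",np.arctan2(y,z).round(4),"r",np.hypot(y,z).round(4),"tilt",np.arctan2(-m[:,2]@Y,-m[2,2]).round(4),"F tool",(m.T@F).round(1),"T",(m.T@s["ft_torque"]).round(2),"w",round(s["grip_width"],4),"q",s["q"].round(2))
E
python3 -c "
from bar import *
where()"
```

```text
t 17.13 x 0.0 y 0.1309 z 0.1821 ang 0.6232 r 0.2243 tilt 0.6198 F tool [0.2 1.1 0.4] T [-0.43 -0.19  0.12] w 0.011 q [ 0.75  0.5   1.38 -0.49  1.64 -0.89]
```

Request:
{"op": "step_arm", "data": {
  "travel": [
    [0,-0.0021,0],
    [0,-0.0042,0],
    [0,-0.0042,0],
    [0,-0.0042,0],
    [0,-0.0042,0.0001],
    [0,-0.0042,0.0001],
    [0,-0.0042,0.0001],
    [0,-0.0042,0.0001],
    [0,-0.0042,0],
    [0,-0.0021,0]
  ],
  "rotation": [
    [-0.01,0,0],
    [-0.02,0,0],
    [-0.02,0,0],
    [-0.02,0,0],
    [-0.02,0,0],
    [-0.02,0,0],
    [-0.02,0,0],
    [-0.02,0,0],
    [-0.02,0,0],
    [-0.01,0,0]
  ],
  "grip": [0,0,0,0,0,0,0,0,0,0]
}}

```text
t: 17.97
eef_pos: [0.4608, 0.2788, 0.3055]
ee_rot: [-0.066, 0.974, -0.217, 0.015]
force: [-1.2, 3.4, 5.8]
grip_width: 0.0111
```

```bash
python3 -c "
from bar import *
where()"
```

```text
t 17.97 x -0.0 y 0.0956 z 0.2031 ang 0.4399 r 0.2245 tilt 0.4377 F tool [ 0.7  0.7 -6.7] T [-0.35 -0.01  0.03] w 0.0111 q [ 0.65  0.38  1.45 -0.38  1.53 -1.  ]
```

Request:
{"op": "step_arm", "data": {
  "travel": [
    [0,-0.0021,-0.0004],
    [0,-0.0042,-0.0002],
    [0,-0.0042,0],
    [0,-0.0042,0],
    [0,-0.0042,0],
    [0,-0.0042,0],
    [0,-0.0042,0],
    [0,-0.0042,0],
    [0,-0.0042,0],
    [0,-0.0021,0]
  ],
  "rotation": [
    [-0.01,0,0],
    [-0.02,0,0],
    [-0.02,0,0],
    [-0.02,0,0],
    [-0.02,0,0],
    [-0.02,0,0],
    [-0.02,0,0],
    [-0.02,0,0],
    [-0.02,0,0],
    [-0.01,0,0]
  ],
  "grip": [0,0,0,0,0,0,0,0,0,0]
}}

```text
t: 18.8
eef_pos: [0.4656, 0.2437, 0.3187]
ee_rot: [-0.067, 0.989, -0.128, 0.009]
force: [1.2, 0.6, -0.4]
grip_width: 0.0111
```

```bash
python3 -c "
from bar import *
where()"
```

```text
t 18.8 x -0.0001 y 0.0577 z 0.2172 ang 0.2597 r 0.2248 tilt 0.2583 F tool [-1.3  0.5  0.3] T [-0.24 -0.36  0.06] w 0.0111 q [ 0.52  0.28  1.52 -0.24  1.44 -1.14]
```

Request:
{"op": "step_arm", "data": {
  "travel": [
    [0,-0.0021,0],
    [0,-0.0042,0],
    [0,-0.0042,0],
    [0,-0.0042,0],
    [0,-0.0042,0.0001],
    [0,-0.0042,0],
    [0,-0.0042,0.0001],
    [0,-0.0042,0],
    [0,-0.0042,0],
    [0,-0.0021,0]
  ],
  "rotation": [
    [-0.01,0,0],
    [-0.02,0,0],
    [-0.02,0,0],
    [-0.02,0,0],
    [-0.02,0,0],
    [-0.02,0,0],
    [-0.02,0,0],
    [-0.02,0,0],
    [-0.02,0,0],
    [-0.01,0,0]
  ],
  "grip": [0,0,0,0,0,0,0,0,0,0]
}}

```text
t: 19.63
eef_pos: [0.4707, 0.207, 0.3254]
ee_rot: [-0.068, 0.997, -0.039, 0.003]
force: [0.5, 0.4, 2.2]
grip_width: 0.0111
```

```bash
python3 -c "
from bar import *
where()"
```

```text
t 19.63 x -0.0002 y 0.0179 z 0.2243 ang 0.0798 r 0.225 tilt 0.0782 F tool [-0.6  0.2 -2.3] T [-0.05 -0.31  0.01] w 0.0111 q [ 0.36  0.21  1.58 -0.08  1.37 -1.33]
```

Request:
{"op": "step_arm", "data": {
  "travel": [
    [0,-0.0021,0],
    [0,-0.0042,0],
    [0,-0.0042,0],
    [0,-0.0042,0],
    [0,-0.0021,0],
    [0,-0.0011,0],
    [0,0,0],
    [0,0,0],
    [0,0,0]
  ],
  "rotation": [
    [-0.01,0,0],
    [-0.02,0,0],
    [-0.02,0,0],
    [-0.02,0,0],
    [-0.01,0,0],
    [-0.005,0,0],
    [0,0,0],
    [0,0,0],
    [0,0,0]
  ],
  "grip": [0,0,0,0,0,0,0,0,0]
}}

```text
t: 20.38
eef_pos: [0.473, 0.1901, 0.3261]
ee_rot: [-0.068, 0.998, 0.002, -0.0]
force: [-0.5, -0.1, 5.2]
grip_width: 0.0112
```

```bash
python3 - <<'E'
from bar import *
where(); where()
t=imaging.grab_frame("top");s=imaging.grab_frame("side");where()
a=cv2.resize(t[150:280,190:340],(400,347),interpolation=cv2.INTER_CUBIC);c=cv2.resize(s[130:290,240:400],(347,347),interpolation=cv2.INTER_CUBIC)
cv2.imwrite("pics/c1.png",np.hstack([a,c])); cv2.imwrite("pics/s9.png",s); cv2.imwrite("pics/t9.png",t)
E
```

```text
t 20.38 x -0.0002 y -0.0003 z 0.2251 ang -0.0015 r 0.2251 tilt -0.0049 F tool [ 0.5  0.  -5.2] T [ 0.02 -0.1   0.01] w 0.0112 q [ 0.29  0.18  1.61  0.    1.35 -1.42]
t 20.38 x -0.0002 y -0.0003 z 0.2251 ang -0.0015 r 0.2251 tilt -0.0049 F tool [ 0.5  0.  -5.2] T [ 0.02 -0.1   0.01] w 0.0112 q [ 0.29  0.18  1.61  0.    1.35 -1.42]
t 20.48 x -0.0002 y -0.0002 z 0.2251 ang -0.0011 r 0.2251 tilt -0.0049 F tool [-0.3 -0.8 -5.1] T [ 0.05 -0.14  0.01] w 0.0113 q [ 0.29  0.18  1.61  0.    1.35 -1.42]
```

View pics/c1.png

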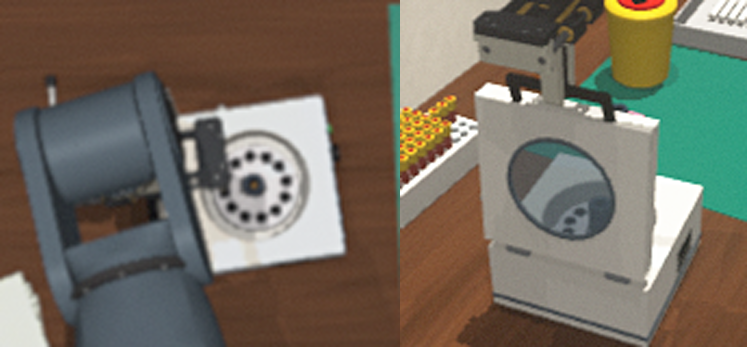

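View pics/s9.png

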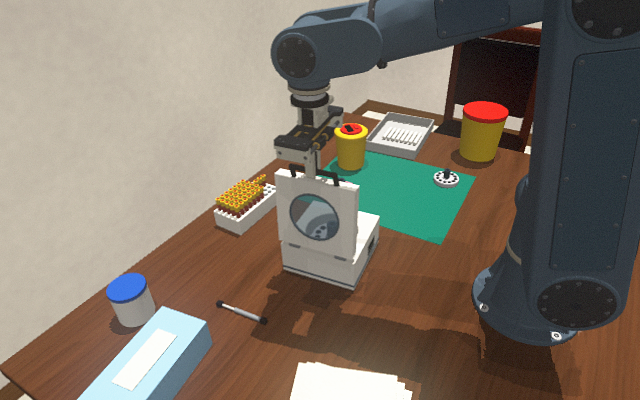

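Request:
{"op": "step_arm", "data": {
  "travel": [
    [0,-0.0008,-0.0004],
    [0,0,0],
    [0,0,0],
    [0,0,0],
    [0,0,0],
    [0,0,0],
    [0,0,0]
  ],
  "rotation": [
    [-0.004,0,0],
    [0,0,0],
    [0,0,0],
    [0,0,0],
    [0,0,0],
    [0,0,0],
    [0,0,0]
  ],
  "grip": [0,0,0,0,0,0,0]
}}

```text
t: 21.07
eef_pos: [0.4731, 0.1892, 0.3262]
ee_rot: [-0.068, 0.998, 0.004, -0.0]
force: [2.6, -0.3, -0.6]
grip_width: 0.011
```

```bash
python3 - <<'E'
from bar import *
where()
im=cv2.resize(cv2.imread("pics/t9.png")[170:260,250:340],None,fx=6,fy=6,interpolation=cv2.INTER_CUBIC)
s=imaging.grab_frame("side")
# predicted lid bar + spine in side view at balance
for lab,P in(("bar ends",[(.05,.095,.3396),(-.05,.095,.3396)]),):
    from fit import W
    print(lab,proj("side",W(M,P)).round(1))
for n,z in(("underside seated hub top",.12),("rim",.08)): print(n,proj("top",[(M[0],M[1],z)]).round(1))
c=cv2.resize(s[150:270,260:370],None,fx=5,fy=5,interpolation=cv2.INTER_CUBIC)
cv2.imwrite("pics/e1.png",c); cv2.imwrite("pics/e2.png",im); where()
E
```

```text
t 21.07 x -0.0002 y -0.0013 z 0.2252 ang -0.0057 r 0.2252 tilt -0.0089 F tool [-2.6 -0.6  0.6] T [-0.05 -0.52 -0.02] w 0.011 q [ 0.28  0.18  1.61  0.01  1.35 -1.42]
bar ends [[292.  165.8]
 [334.  174.7]]
underside seated hub top [[284.3 217.8]]
rim [[285.2 218.9]]
t 21.12 x -0.0002 y -0.0013 z 0.2252 ang -0.0058 r 0.2252 tilt -0.009 F tool [-2.5  0.7 -0.2] T [ 0.   -0.57 -0.07] w 0.0109 q [ 0.28  0.18  1.61  0.01  1.35 -1.42]
```

View pics/e1.png

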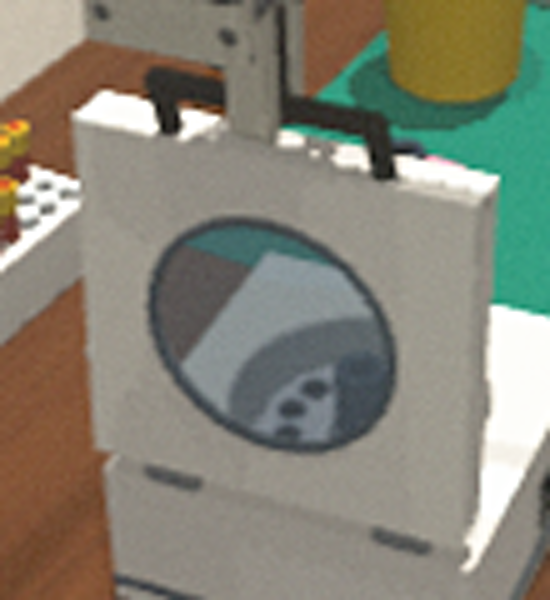

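View pics/e2.png

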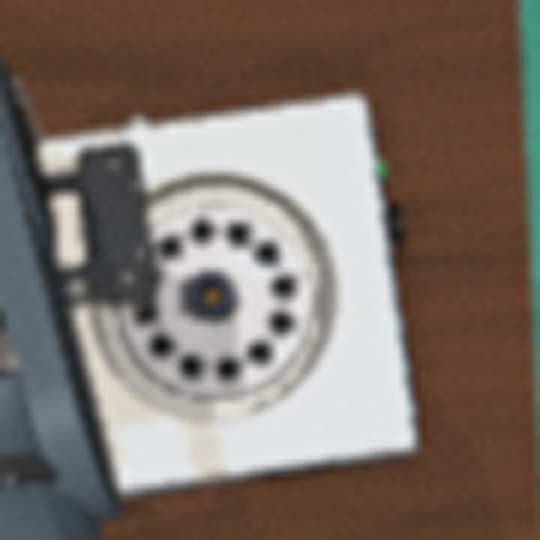

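The rotor is down over the spindle in the top view. The bar ends in the side view, about (292,166) and (336,175), match the balance prediction of (292,166) and (334,175). The arm is still, so I hand in.

```bash
python3 - <<'E'
from bar import *
where(); print(np.abs(env.observe()["dq"]).max()); print(env.finish_job())
E
```

```text
t 21.12 x -0.0002 y -0.0013 z 0.2252 ang -0.0058 r 0.2252 tilt -0.009 F tool [-2.5  0.7 -0.2] T [ 0.   -0.57 -0.07] w 0.0109 q [ 0.28  0.18  1.61  0.01  1.35 -1.42]
0.0017491259898342027
the job is handed in; nothing more can be done
None
```

The rotor is seated on the spindle and the lid is at its balance point with the gripper still holding the bar. I handed the job in at 21.1 s; it reports no verdict.

**Rotor:** I took the larger white rotor by its hub and lowered it until it met the collar, at 0.0887 m tool height against 0.0888 expected, with about 9 N more upward push. Only then did I let go. On the way down the spindle pressed sideways with about 6 N, and a 1 mm correction cleared it. The last top view shows the spindle tip centred in the hub.

**Lid:** I gripped the bar at the open stop and swung it along the hinge arc. At the end it was still gripped and not moving, with small forces of about 2.5 N. In the side view the bar's ends lie within about 2 pixels of where they should be at balance.

**Disagreement:** the hinge position came out about 1.3 mm different from my spindle-based estimate when judged by the lid's stop and arc. I used the second value, so the final lid angle is uncertain by about 0.006 rad.

Nothing touched the rack, sharps bin, bottle or stay.

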